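# Square up a bolted frame corner and hold it for tightening

## Robot

A 7-joint arm with a two-finger parallel gripper is mounted at the origin on the work surface. World frame = base frame: x ahead of the robot, y to its left, z up, the work surface at z = 0. Lengths are in m, angles in rad, forces in N, time in s.
With the tool pointing down it reaches from about 0.425 to 0.875 m from the base axis. Payload 4.7 kg.
Tool frame: the origin (TCP) lies between the finger pads; the fingertips stand env.tip_extent ahead of it and the grasp point (between the pads) lies 8 mm behind it (env.tip_extent is the distance from the TCP to the fingertips, in m); z points along the fingers, y is the line along which they close (so a half turn about z gives the same grasp; the last joint's range is limited). The gripper opens to 87 mm and grips with 3 to 60 N. Pads are 19 mm wide; open, the fingers measure 117 mm over their backs; the gripper's body (75 mm by 190 mm) begins 51 mm behind the grasp point.
Start: joints at [0.014, 0.321, -0.07, 1.45, 0.023, 1.371, -0.057], TCP at [0.65, -0, 0.234] pointing down, gripper open.
Joint ranges: [-2.86, 2.86], [-0.3, 2.09], [-1.38, 1.24], [0.06, 2.45], [-1.56, 4.7], [0.09, 2.05], [-2.69, 2.69]. Speed limits (rad/s): [2.57, 2.57, 3.14, 3.14, 3.14, 3.14, 3.14].

## Interface

Orientations are given as a rotation vector (axis times angle).
In Python, from rig import env gives the robot as it stands. Calls block until the motion is done:
- env.move_to(position, orientation): joint-space move of the TCP to a pose.
- env.move_linear(position, speed=0.15, orientation=None, f_stop=None): straight line of the TCP; orientation=None keeps the orientation; speed is the mean speed in m/s. With f_stop (N) it stops when the force on the tool has changed by that much, and returns True; else False.
- env.move_j(angles): joint-space move.
- env.move_gripper(opening): finger opening in m; the grip force is fixed at half the most; returns when the fingers have stopped.
- env.sleep(seconds).
- env.ik(position, orientation): joint angles nearest the present ones, or None.
- env.camera(name): name is "scene" or "side" or "wrist"; returns a dict with "color" (400x640x3 uint8, red, green, blue), "vfov" (degrees; the focal length in pixels is half the picture's height over the tangent of half this angle, whatever the lens; pixels are square), "cx", "cy" (the principal point, pixels), "R" (3x3) and "t" (3): a world point X has camera coordinates R X + t. Camera axes: x right, y down, z forward; pixel columns grow to the right and rows downward; lengths in m; the calibration is good to about 2 mm. A picture is of the moment at which its call begins. There is no depth.
A pose or a line that the arm cannot do raises env.IKError and nothing moves.
- env.finish_job(): hands the job in; it is judged then, once.
Trained networks look in a picture, given as the dict that the camera call returned (one of the last four; its "shot" number tells which), for a name from the list of things; names that differ only in an ending like _2 or _b are one class to them, and where a whole thing is asked for, a point or a joint stands for the part that bears it (a point fixed in the world has none). Each returns a list of dicts, best first, with "confidence" (0 to 1); they miss things now and then, are a little off and sometimes report something else, mostly with a low value. They report only what shows in the picture. A call takes as long as a camera call.
- env.boxes_of(target, picture): "xy" ([column, row] as shares, 0 to 1, of the picture: columns of its width, rows of its height, amid what is visible of it).
- env.regions_of(target, picture): "region" (400x640 bool, what is visible of it) and "xy" ([column, row] as shares, 0 to 1, of the picture: columns of its width, rows of its height, amid what is visible of it).
Readings, each from a call of its own:
- env.get_clock(): time.
- env.get_joint_positions(): joint angles.
- env.get_dq(): joint speeds.
- env.get_effort(): joint torques, N m.
- env.get_eef_pos(): TCP position.
- env.get_ee_rot(): TCP orientation.
- env.get_force(): force on the tool from outside, world axes, zero at the start.
- env.get_torque(): the same for the moment, N m.
- env.get_gripper_width(): finger opening in m.
- env.get_grasp_force(): force on a finger pad.
Only numpy, scipy, OpenCV 4.12 (cv2) and the standard library are available. Lean on these libraries where they do the work, as an engineer would, in place of code of your own. Each camera call takes 0.05 s, during which the arm holds its last target. There are 200 camera calls.

## Task

The frame leg hangs on one finger-tight bolt and leans inwards, and the spanner has been left lying in the frame's corner where the blue square has to go. Change the two tools over: lay the spanner down flat on the free part of the green tool mat and let go of it, then take the blue square off the mat, lower it flat onto the steel plate inside the frame and press it fully home into the corner until both its outer faces touch, one along the clamped rail and the other along the leg, which pushes the leg square to the rail. Finish while still holding the square pressed firmly against both, ready for the bolt to be tightened, and leave the other things on the bench alone.

Things in the scene. Friction and masses are not known exactly. Their poses are not given: they have to be found in the camera images.
- fixture: grey steel plate 320 x 320 x 10 mm fixed on the bench, turned up to 17 degrees; origin: centre of its underside, z up. On it a rail and a leg of 25 mm square tube form an inside corner open towards its -x and -y. Behind the rail stand two red toggle clamps, 52 mm above the plate. A brass L bracket and bolts lie on top of the tubes only, to 37 mm above the plate
- corner (a point): inside corner of the frame, on the plate's top face (10 mm above the bench), where the rail's inner face meets the line of the leg's inner face when the leg is square; 75 mm along +x and +y of the plate's centre; axes as the plate's
- rail: fixed brown square tube 25 x 25 mm clamped to the plate; from the corner it runs 225 mm along the plate's -y; its upright inner face looks along the plate's -x and passes through point corner. Origin and axes are those of the plate
- leg: brown 25 mm square tube on one finger-tight upright bolt. Origin on the bolt's axis, tube underside: 30 mm along the plate's -x, 12.5 mm along +y from the corner. Runs along its own -x to 190 mm; inner face looks along its -y. Square when its axes match the plate's; starts turned 2 to 5 deg about +z, free end leaning inwards. Friction 0.25 N m (2 N at 120 mm); stays where pushed
- square: blue cast square lying flat, 22 mm thick, 0.4-0.75 kg: two arms 150 x 20 mm at a right angle, bright steel outer faces, joined by a diagonal brace 14 mm wide; open window (64 mm deep) inside it. Origin: underside of the brace's middle (grip here, closing along the x+y diagonal); x, y along the arms, away from the outer corner. Home: its x, y point along the plate's -x, -y
- square_corner (a point): point at the square's underside where its two outer faces would meet, 70 mm along -x and -y from the square's origin (the outer corner is cut back by a 10 mm notch)
- spanner: steel spanner lying flat, at first on the plate in the frame's corner; 190 mm long, jaw 38 mm wide, handle 17 mm wide and 7 mm thick, 0.14 kg; origin: underside of the middle of its length, x along the handle towards the open jaw
- mat: green rubber mat 260 x 340 x 4 mm fixed on the bench, origin at the centre of its underside, z up. The square starts on its +y half; its -y part, y about -60 to -170 mm, is free for the spanner. Mat and plate lie left and right of the robot, either way round
- bolt_cup: small steel cup of bolts, 46 mm wide and 22 mm high, on the plate outside the leg, about 57 mm beyond the leg's inner face; leave it alone. Origin at the centre of its underside
- tape: yellow tape measure 62 x 34 x 60 mm standing in front of the robot; leave it alone. Origin at the centre of its underside
- can: blue drink can, 66 mm wide, 121 mm high, at the left of the work; leave it alone. Origin at the centre of its underside
- lube: small green spray can, 48 mm wide, 130 mm high, behind the gap between mat and plate; leave it alone. Origin at the centre of its underside
- hammer: hammer with wooden handle, 260 mm long, lying at the right of the work; leave it alone. Origin under the middle of its length

How it is judged:
By the outcome, as a careful person would: the job done as asked, in the order asked, and still so for the second after the job is handed in, while the arm keeps its last pose, push and grip.
It also fails if it takes over 66 s, if anything falls off the work surface, if the arm or the gripper's body presses on something with over 40 N, if the wrist force passes 120 N, or if a joint passes its speed limit or range.

## Working session

There is one attempt and no reset: what is moved stays moved. The work goes in short steps, each a Python script; the robot and the scene stay as the last script left them, time stands still between calls to the robot, and variables do not carry over. Pictures are saved under pics/ and viewed, at most 11 in all, crops included, and the job is handed in when it is done.

```bash
ls; mkdir -p pics; python3 - <<'E'
from rig import env
import cv2,numpy as np
print(env.tip_extent, env.get_clock(), env.get_ee_rot())
ims=[]
for n in ["scene","side"]:
    p=env.camera(n); cv2.imwrite(f"pics/{n}0.png",p["color"][:,:,::-1]); print(n,p["vfov"],p["cx"],p["cy"],np.round(p["R"],3).tolist(),p["t"])
    for o in ["square","spanner","fixture","mat","leg","rail"]:
        r=env.boxes_of(o,p)
        print(o,[(np.round(np.array(q["xy"])*[640,400],1).tolist(),round(q["confidence"],2)) for q in r[:2]])
E
```

```text
pics
0.011 0.0 [-2.22055038e+00 -2.22059009e+00  2.14575891e-03]
scene 55.5749554387348 318.7585980510841 199.06190085152556 [[-0.687, 0.727, -0.004], [0.489, 0.458, -0.743], [-0.538, -0.512, -0.67]] [ 0.40401199 -0.25116136  1.4923184 ]
square [([406.7, 253.6], 0.74)]
spanner []
fixture [([267.8, 178.5], 0.6)]
mat [([390.0, 244.4], 0.76)]
leg [([301.6, 173.4], 0.91), ([356.4, 173.8], 0.63)]
rail [([262.0, 187.2], 0.96)]
side 50.19230377656018 319.41653143088814 201.37422360471487 [[-0.982, -0.185, -0.02], [-0.104, 0.638, -0.763], [0.154, -0.748, -0.646]] [0.56177784 0.11808251 1.23974045]
square []
spanner [([347.3, 169.5], 0.66)]
fixture [([329.8, 178.3], 0.96)]
mat [([324.3, 281.1], 0.96), ([313.7, 174.1], 0.29)]
leg [([351.6, 185.4], 0.64)]
rail [([312.6, 172.5], 0.67)]
```

View pics/scene0.png

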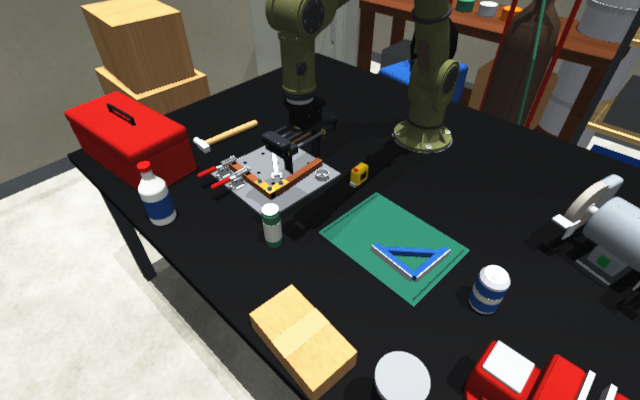

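View pics/side0.png

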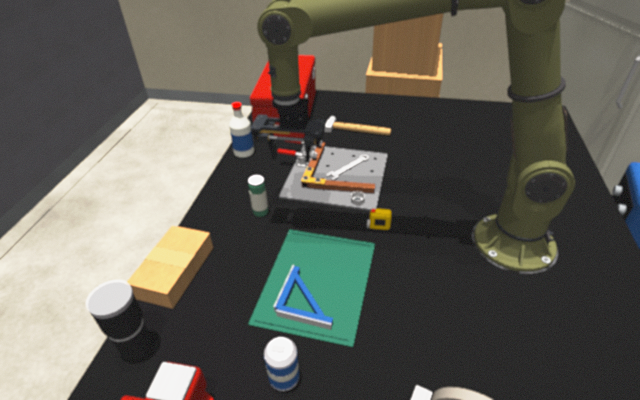

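The mat is on the robot's left with the blue square: scene (410,258), side (300,300). The plate is on the right, its corner at side (305,182), with the spanner lying from (330,177) to (367,157). Next I'll localise roughly and look with the wrist camera.

```bash
cat > h.py <<'E'
from rig import env
import cv2,numpy as np
from scipy.spatial.transform import Rotation as Ro
def ray(p,uv):
    f=200/np.tan(np.radians(p["vfov"]/2)); R=np.array(p["R"]);t=np.array(p["t"])
    d=R.T@np.array([(uv[0]-p["cx"])/f,(uv[1]-p["cy"])/f,1]); return -R.T@t,d
def pt(p,uv,z):
    c,d=ray(p,uv); return c+d*(z-c[2])/d[2]
def px(p,X):
    f=200/np.tan(np.radians(p["vfov"]/2)); q=np.array(p["R"])@np.asarray(X,float)+p["t"]
    return np.array([p["cx"]+f*q[0]/q[2],p["cy"]+f*q[1]/q[2]])
def down(yaw):  # tool z down, tool y (closing line) along world angle yaw
    y=np.array([np.cos(yaw),np.sin(yaw),0]);z=np.array([0,0,-1.])
    return Ro.from_matrix(np.c_[np.cross(y,z),y,z]).as_rotvec()
def save(p,n): cv2.imwrite(f"pics/{n}.png",p["color"][:,:,::-1])
E
python3 - <<'E'
from h import *
import pickle
p=env.camera("side")
for n,uv,z in [("corner",(305,182),.035),("sp1",(330,177),.015),("sp2",(367,157),.015),("sqcorner",(277,306),.026),("matc",(314,286),.004)]: print(n,pt(p,uv,z).round(3))
r0=env.get_ee_rot(); print(Ro.from_rotvec(r0).as_matrix().round(2).tolist())
for n,x,y in [("plate",.60,-.2),("mat",.60,.2)]:
    env.move_to([x,y,.36],r0); p=env.camera("wrist"); save(p,n); pickle.dump(p,open(n+".pkl","wb"))
    print(p["R"],p["t"],p["vfov"],env.get_clock())
    for o in ["square","spanner","leg","rail","square_corner","corner"]:
        r=env.regions_of(o,p)
        print(o,[(np.round(np.array(q["xy"])*[640,400],1).tolist(),round(q["confidence"],2),int(q["region"].sum())) for q in r[:2]])
E
```

```text
corner [ 0.646 -0.138  0.035]
sp1 [ 0.573 -0.205  0.015]
sp2 [ 0.46  -0.346  0.015]
sqcorner [0.612 0.351 0.026]
matc [0.538 0.258 0.004]
[[-0.0, 1.0, 0.0], [1.0, 0.0, -0.0], [-0.0, 0.0, -1.0]]
[[ 9.99989959e-01  4.00724545e-03 -2.00580152e-03]
 [ 4.38372835e-03 -9.67624722e-01  2.52355265e-01]
 [-9.29613653e-04 -2.52361524e-01 -9.67632573e-01]] [-0.59973108 -0.255792    0.46086517] 60.67825086772398 1.7583
square []
spanner [([269.4, 200.4], 0.89, 1440)]
leg [([252.0, 122.5], 0.95, 2471)]
rail [([352.5, 160.6], 0.64, 3110)]
square_corner []
corner [([301.1, 154.5], 0.59, 37507)]
[[ 9.99998330e-01 -1.76439419e-03 -4.75916960e-04]
 [-1.58435598e-03 -9.66841447e-01  2.55372483e-01]
 [-9.10713968e-04 -2.55371303e-01 -9.66842628e-01]] [-0.60105204  0.12901434  0.56212232] 60.67825086772398 3.5917
square [([299.4, 41.0], 0.95, 4486)]
spanner [([273.4, 123.6], 0.27, 36947)]
leg []
rail []
square_corner [([295.1, 42.9], 0.63, 4675)]
corner [([257.5, 316.3], 0.84, 1537)]
```

View pics/plate.png

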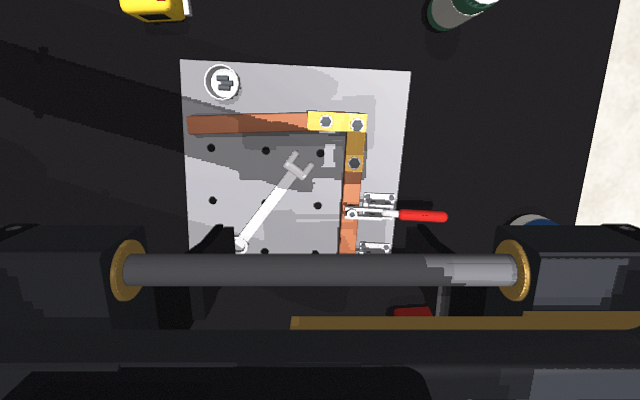

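View pics/mat.png

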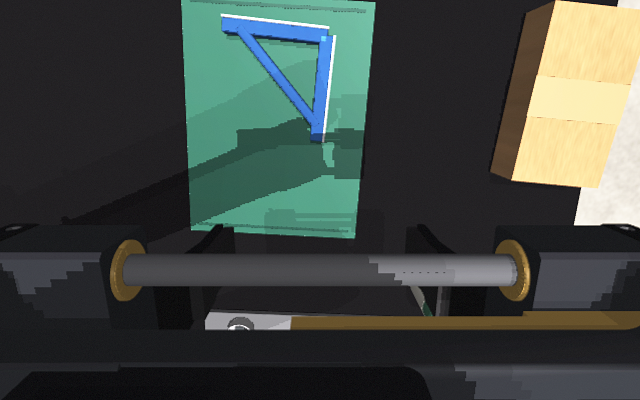

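The plate view (right = +x, up = +y) shows the plate's top corners at (180,60) and (411,71), the rail's inner edge at column ≈343, the leg across row ≈122, and the spanner from (240,245) to (300,160), jaw towards the corner. In the mat view the square's outer corner is at ≈(331,33) with arms towards -x and -y, so it is already near its home orientation.

```bash
cat > m.py <<'E'
from h import *
import pickle
p=pickle.load(open("plate.pkl","rb")); g=cv2.cvtColor(p["color"],cv2.COLOR_RGB2GRAY); hsv=cv2.cvtColor(p["color"],cv2.COLOR_RGB2HSV)
def sub(g,a,b,n=25,w=6):
    """points of max gradient across segment a-b (px)"""
    a,b=np.array(a,float),np.array(b,float);d=(b-a)/np.linalg.norm(b-a);nn=np.array([-d[1],d[0]]);o=[]
    for s in np.linspace(.08,.92,n):
        c=a+(b-a)*s; k=np.arange(-w,w+.1,.25); q=(c+k[:,None]*nn).astype(np.float32)
        v=cv2.remap(g.astype(np.float32),q[None,:,0],q[None,:,1],cv2.INTER_LINEAR)[0]
        e=np.abs(np.gradient(cv2.GaussianBlur(v[:,None],(1,9),1.5)[:,0])); o.append(c+k[e.argmax()]*nn)
    return np.array(o,np.float32)
def line(p,g,a,b,z,**k):
    q=sub(g,a,b,**k); w=np.array([pt(p,u,z)[:2] for u in q],np.float32)
    l=cv2.fitLine(w,cv2.DIST_HUBER,0,.001,.001).ravel(); return l
def ang(l): return (np.degrees(np.arctan2(l[1],l[0]))+90)%180-90
def inter(l,m):
    s=np.linalg.solve(np.c_[l[:2],-m[:2]],m[2:]-l[2:]); return l[2:]+s[0]*l[:2]
if __name__=="__main__":
    T=line(p,g,(180,60),(411,71),.01); Rr=line(p,g,(410,75),(399,190),.01); L=line(p,g,(180,62),(188,250),.01)
    print("plate ang",ang(T),ang(Rr)-90,ang(L)-90); c=inter(T,Rr);c2=inter(T,L);print("TR",c,"TL",c2,"width",np.linalg.norm(c-c2))
    th=np.radians(ang(T)); e=np.array([np.cos(th),np.sin(th)]);n=np.array([-e[1],e[0]])
    print("center",c-.16*e-.16*n,c2+.16*e-.16*n,"corner",c-.085*e-.085*n,c2+.235*e-.085*n)
    s=p["color"].copy()
    P=lambda uv,z:pt(p,uv,z)[:2].round(4)
    print("rail inner top",P((344,145),.035),P((340,250),.035)," leg outer",P((187,117),.035),P((305,112),.035), "inner", P((187,134),.035),P((305,131),.035))
    print("spanner ends",P((234,250),.014),P((298,155),.017),P((310,171),.017)," mid handle",P((268,203),.014),"edges")
    print("cup",P((222,78),.03),"lube",P((450,12),.1),"tape",P((152,10),.06))
    p=pickle.load(open("mat.pkl","rb")); P=lambda uv,z:pt(p,uv,z)[:2].round(4)
    print("mat",[P(u,.004) for u in [(182,2),(191,230),(355,238),(375,3)]])
    print("square corner",P((333,28),.026),"xend",P((222,16),.026),P((221,31),.026),"yend",P((322,141),.026),P((311,138),.026),"brace",P((272,82),.026))
    for i,(x0,x1,y0,y1) in {"plate":(170,420,50,260),"mat":(205,345,5,150)}.items():
        p=pickle.load(open(i+".pkl","rb")); im=p["color"][y0:y1,x0:x1,::-1]; k=min(800/im.shape[1],600/im.shape[0]); k=int(k)
        cv2.imwrite(f"pics/{i}_z.png",cv2.resize(im,None,fx=k,fy=k,interpolation=cv2.INTER_CUBIC))
E
python3 m.py
```

```text
plate ang -2.6939316 -2.6470947 -2.636383
TR [ 0.7255564  -0.08361729] TL [ 0.407412   -0.06864774] width 0.31849638
center [ 0.5582131  -0.23592037] [ 0.5597151  -0.23599103] corner [ 0.6366553  -0.16452831] [ 0.63815725 -0.16459896]
rail inner top [ 0.634  -0.1828] [ 0.6315 -0.3396]  leg outer [ 0.4203 -0.1458] [ 0.5804 -0.1386] inner [ 0.4182 -0.1686] [ 0.5802 -0.1639]
spanner ends [ 0.4669 -0.3497] [ 0.5691 -0.1995] [ 0.5864 -0.2229]  mid handle [ 0.5227 -0.2728] edges
cup [ 0.4699 -0.0951] lube [ 0.7415 -0.0309] tape [ 0.3998 -0.0204]
mat [array([0.4179, 0.3985]), array([0.3981, 0.0746]), array([0.6571, 0.0607]), array([0.6755, 0.3968])]
square corner [0.6189 0.362 ] xend [0.4757 0.3764] [0.4731 0.3587] yend [0.6046 0.2161] [0.5891 0.2203] brace [0.5371 0.2953]
```

View pics/plate_z.png

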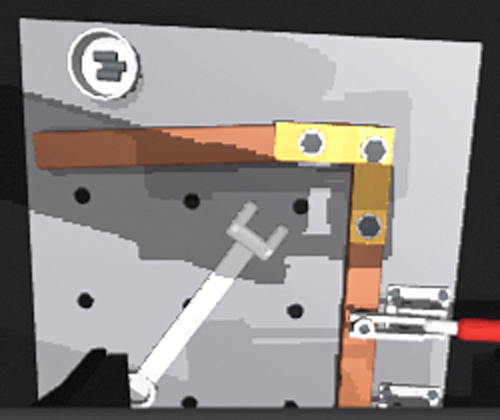

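View pics/mat_z.png

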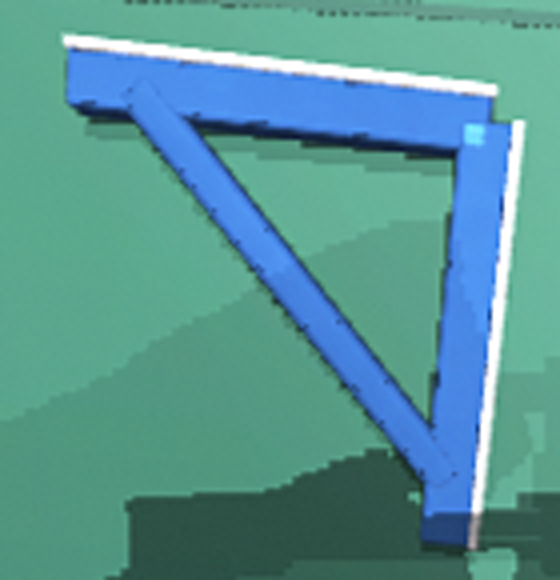

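The plate yaw is -2.67° (width 318.5 mm, against 320) and the leg leans about 4°. The mat and square sizes also agree with those given. I'll move the spanner now.

```bash
python3 - <<'E'
from m import *
P=lambda uv,z:pt(p,uv,z)[:2]
a=P((242.5,240),.017);b=P((294,170),.017); d=(b-a)/np.linalg.norm(b-a); tip=P((304,158),.017)
tip=a+d*((tip-a)@d); o=tip-.095*d; th=np.arctan2(d[1],d[0]); print("spanner",o,np.degrees(th))
yaw=th+np.pi/2; r=down(yaw)
env.move_to([*o,.12],r); env.move_gripper(.06)
print(env.move_linear([*o,.0235],.12,f_stop=8), env.get_eef_pos())
env.move_gripper(0.0); print("w",env.get_gripper_width(),env.get_grasp_force(),env.get_clock())
env.move_linear([*o,.10],.15); print("w",env.get_gripper_width(),env.get_grasp_force())
if env.get_gripper_width()>.005:
    r2=down(np.radians(87)); env.move_to([.531,.122,.10],r2)
    save(env.camera("wrist"),"carry")
    print(env.move_linear([.531,.122,.030],.12), env.move_linear([.531,.122,.015],.03,f_stop=4), env.get_eef_pos(), env.get_force(),env.get_gripper_width(),env.get_clock())
E
```

```text
spanner [ 0.52025144 -0.27946914] 53.59089085102619
True [ 0.51876334 -0.27878141  0.02160915]
w 0.01655502928524302 30.36221768357791 8.8083
w 0.016292860413312828 29.962861239910126
False True [0.530905   0.12175367 0.01549252] [-0.26632504 -0.16677594  3.9413443 ] 0.016256644235774196 12.2667
```

```bash
python3 - <<'E'
from m import *
env.move_gripper(.05); env.move_linear([.531,.122,.10],.12)
# square estimate from the earlier mat view
p=pickle.load(open("mat.pkl","rb")); g=cv2.cvtColor(p["color"],cv2.COLOR_RGB2GRAY)
X=line(p,g,(222,13.2),(328,26),.026,w=2.5); Y=line(p,g,(336,37),(323.5,141),.026,w=2.5)
c=inter(X,Y); print("x-face ang",ang(X),"y-face",ang(Y),"corner",c)
a=np.radians((ang(X)+(ang(Y)-90 if ang(Y)>0 else ang(Y)+90))/2); e=np.array([np.cos(a),np.sin(a)]);n=np.array([-e[1],e[0]])
o=c-.07*e-.07*n; print("yaw",np.degrees(a),"origin",o)
env.move_to([o[0],o[1],.2],down(np.radians(87))); q=env.camera("wrist"); save(q,"sq2"); pickle.dump(q,open("sq2.pkl","wb")); print(env.get_clock())
s=env.camera("side"); r=env.regions_of("spanner",s)
print([( (np.array(k["xy"])*[640,400]).round(),k["confidence"],pt(s,np.array(k["xy"])*[640,400],.01).round(3)) for k in r])
E
```

```text
x-face ang -6.115738 y-face 83.56897 corner [0.62402505 0.36380517]
yaw -6.2733836 origin [0.5467951  0.30187345]
14.875
[(array([342., 250.]), 0.74, array([0.483, 0.124, 0.01 ]))]
```

View pics/sq2.png

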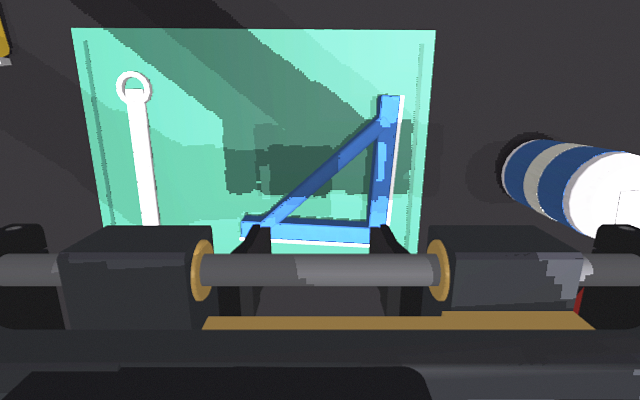

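The spanner lies flat on the mat's free part, its ring at (133,87), parallel to the mat edge and clear of the square. Here the image's up is -x and its right is +y. I'll cross-check the square's pose from this closer view and grasp it.

```bash
python3 - <<'E'
from m import *
q=pickle.load(open("sq2.pkl","rb")); g=cv2.cvtColor(q["color"],cv2.COLOR_RGB2GRAY)
Y=line(q,g,(404,98),(392,220),.026,w=4); X=line(q,g,(245,242),(362,246),.026,w=3); c=inter(X,Y)
print(ang(X),ang(Y),c, pt(q,(327,172),.026), "ring",pt(q,(133,87),.008),px(q,[.5468,.3019,.026]))
Ri=pickle.load(open("mat.pkl","rb")); print(-np.array(q["R"]).T@q["t"])
E
```

```text
83.979675 -6.258629 [0.623495   0.36352614] [0.54162991 0.30688636 0.026     ] ring [0.45318137 0.12603262 0.008     ] [322.08686786 177.52835352]
[0.47871837 0.30386437 0.34889456]
```

The two estimates agree within 1 mm: yaw -6.2°, origin (.5466,.3018). I'll grasp the square and lift it, after checking the can's clearance.

```bash
python3 - <<'E'
from m import *
s=env.camera("scene"); r=env.boxes_of("can",s); can=pt(s,np.array(r[0]["xy"])*[640,400],.06)[:2]
o=np.array([.5466,.3018]); a=np.radians(-6.2); yaw=a+np.pi/4; u=np.array([np.cos(yaw),np.sin(yaw)])
d=can-o; gap=max(abs(d@u)-.095, abs(d@[-u[1],u[0]])-.0375)-.033
print("can",can,"gap",gap)
if gap>.012:
    env.move_to([*o,.16],down(yaw)); env.move_linear([*o,.05],.15)
    print(env.move_linear([*o,.017],.06,f_stop=8),env.get_eef_pos(),env.get_force())
    env.move_gripper(0.); print("w",env.get_gripper_width(),env.get_grasp_force())
    env.move_linear([*o,.18],.15); print("w",env.get_gripper_width(),env.get_force(),env.get_torque(),env.get_joint_positions().round(2) ,env.get_clock())
    q=env.camera("wrist"); save(q,"held"); pickle.dump(q,open("held.pkl","wb"))
E
```

```text
can [0.55168105 0.5237754 ] gap 0.09931005521485056
True [0.54573079 0.30101879 0.01556865] [-0.92782554 -0.6697126   4.60409151]
w 0.013687063777700455 30.758983151099528
w 0.013830167940877528 [ 0.2808089  -0.73412136 -6.05175259] [-0.11627306  0.02326436 -0.00821526] [ 0.14  0.44 -0.89  1.56  0.35  1.31 -0.12] 19.2833
```

```bash
cat >> h.py <<'E'
A=np.radians(-2.67); e=np.array([np.cos(A),np.sin(A)]); n=np.array([-e[1],e[0]])
HOME=np.array([.6375,-.1645])-.07*e-.07*n; RO=down(A+np.pi/4)
def st(tag=""):
    f=np.array(env.get_force()); P=np.array(env.get_eef_pos()); d=P[:2]-HOME
    print(tag,"pos e,n mm",(d@e*1e3).round(1),(d@n*1e3).round(1),"z",P[2].round(4),"Fe,Fn,Fz",(f[:2]@e).round(1),(f[:2]@n).round(1),f[2].round(1),"t",env.get_clock()); return f[:2]@e,f[:2]@n,f[2]
E
python3 - <<'E'
from h import *
s=HOME-.012*e-.024*n
env.move_to([*s,.18],RO); print(env.get_joint_positions().round(2))
env.move_linear([*s,.075],.15); q=env.camera("wrist"); save(q,"above")
env.move_linear([*s,.032],.1); st("above")
print(env.move_linear([*s,.016],.03,f_stop=4)); st("down"); print(env.get_torque(),env.get_gripper_width())
q=env.camera("wrist"); save(q,"down")
a=[cv2.imread(f"pics/{k}.png")[:270,:] for k in("above","down")]
cv2.imwrite("pics/ad.png",np.vstack(a))
E
```

```text
[ 1.03  0.36 -0.79  1.61  0.26  1.28  0.93]
above pos e,n mm -12.1 -23.8 z 0.0316 Fe,Fn,Fz 0.2 -0.5 -5.6 t 22.825
True
down pos e,n mm -11.5 -24.3 z 0.0215 Fe,Fn,Fz -0.6 0.1 4.5 t 23.25
[0.03784865 0.08466244 0.05695629] 0.013358170306451488
```

View pics/ad.png

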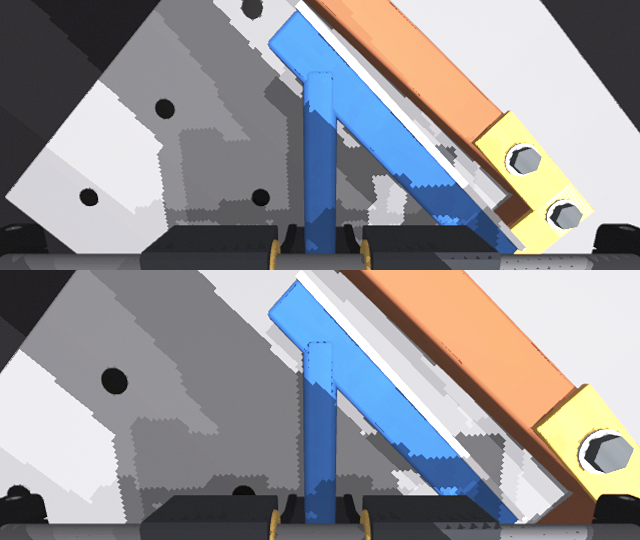

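The square lies flat on the plate inside the frame, parallel to the rail, with clear gaps to rail and leg. Now I'll slide it along the plate to the rail, then to the leg.

```bash
python3 - <<'E'
from h import *
z=.0215
s=HOME-.012*e-.024*n
env.move_linear([*s,z],.05); st("relax")
h=HOME+.010*e-.024*n
print(env.move_linear([*h,z],.02,f_stop=10)); st("rail")
P=np.array(env.get_eef_pos())[:2]-HOME; E0=P@e
for k in range(1,12):
    t=HOME+(E0+.001)*e+(-.024+.003*k)*n
    env.move_linear([*t,z],.02); f=st(f"{-24+3*k}")
    if f[1]<-14: break
E
```

```text
relax pos e,n mm -11.7 -24.1 z 0.0216 Fe,Fn,Fz 0.6 -0.8 -3.0 t 23.55
True
rail pos e,n mm -11.6 -24.1 z 0.0215 Fe,Fn,Fz -1.4 0.4 3.9 t 23.9167
-21 pos e,n mm -11.0 -22.5 z 0.0216 Fe,Fn,Fz -3.2 -4.5 3.8 t 24.2667
-18 pos e,n mm -10.4 -19.5 z 0.0216 Fe,Fn,Fz -1.6 -5.2 1.4 t 24.5667
-15 pos e,n mm -10.2 -15.8 z 0.0216 Fe,Fn,Fz 0.4 -5.1 0.3 t 24.8667
-12 pos e,n mm -10.2 -12.1 z 0.0216 Fe,Fn,Fz 0.5 -4.3 1.1 t 25.1667
-9 pos e,n mm -10.2 -9.6 z 0.0216 Fe,Fn,Fz 0.5 -5.6 0.2 t 25.4667
-6 pos e,n mm -10.4 -7.2 z 0.0216 Fe,Fn,Fz -0.1 -6.4 1.3 t 25.7667
-3 pos e,n mm -10.7 -4.5 z 0.0216 Fe,Fn,Fz -0.8 -5.8 1.4 t 26.0667
0 pos e,n mm -10.9 -1.8 z 0.0216 Fe,Fn,Fz -1.0 -7.6 1.8 t 26.3667
3 pos e,n mm -11.2 0.2 z 0.0216 Fe,Fn,Fz -1.2 -9.4 1.1 t 26.6667
6 pos e,n mm -11.5 0.5 z 0.0216 Fe,Fn,Fz -1.4 -12.5 1.9 t 26.9667
9 pos e,n mm -12.2 1.0 z 0.0216 Fe,Fn,Fz -2.1 -17.0 2.4 t 27.2667
```

The force stop tripped early, on the change in vertical load, so the rail isn't reached yet. I'll back off from the leg slightly, seat on the rail, then press the leg.

```bash
python3 - <<'E'
from h import *
z=.0215
def go(a,b,v=.02): env.move_linear([*(HOME+a*e+b*n),z],v); return st(f"tgt {a*1e3:.0f},{b*1e3:.0f}")
go(-.011,-.004)
for a in range(-8,16,3):
    f=go(a/1e3,-.004); a0=a/1e3
    if f[0]<-12: break
for b in range(-1,16,3):
    f=go(a0+.002,b/1e3)
    if f[1]<-14: break
print(env.get_torque(),env.get_gripper_width(),Ro.from_rotvec(env.get_ee_rot()).as_matrix()[:2,1],[np.cos(A+np.pi/4),np.sin(A+np.pi/4)])
q=env.camera("wrist"); save(q,"pressed"); pickle.dump(q,open("pressed.pkl","wb"))
cv2.imwrite("pics/pz.png",cv2.resize(q["color"][:270,200:600,::-1],None,fx=2,fy=2,interpolation=cv2.INTER_CUBIC))
E
```

```text
tgt -11,-4 pos e,n mm -11.9 0.2 z 0.0215 Fe,Fn,Fz -4.2 3.2 6.4 t 28.0667
tgt -8,-4 pos e,n mm -11.7 0.1 z 0.0215 Fe,Fn,Fz -12.4 2.2 13.3 t 28.3667
tgt -6,-1 pos e,n mm -11.6 0.2 z 0.0215 Fe,Fn,Fz -17.0 -1.6 17.5 t 28.7
tgt -6,2 pos e,n mm -11.7 0.3 z 0.0215 Fe,Fn,Fz -16.0 -6.6 15.4 t 29.0
tgt -6,5 pos e,n mm -11.7 0.4 z 0.0216 Fe,Fn,Fz -15.4 -10.0 14.8 t 29.3
tgt -6,8 pos e,n mm -11.8 0.5 z 0.0216 Fe,Fn,Fz -13.6 -14.9 13.4 t 29.6
[-2.657989    2.85866882  0.0510576 ] 0.013778607773483182 [0.74228927 0.66977831] [np.float64(0.7392786050796455), np.float64(0.6733996911727044)]Traceback (most recent call last):
  File "<stdin>", line 12, in <module>
NameError: name 'pickle' is not defined. Did you forget to import 'pickle'?
```

It is blocked in e; I need to look before pushing more.

```bash
python3 - <<'E'
from h import *
s=env.camera("side"); sc=env.camera("scene"); q=env.camera("wrist")
a=cv2.resize(s["color"][130:220,260:400],None,fx=2.857,fy=2.857,interpolation=cv2.INTER_CUBIC)[:257,:400]
b=cv2.resize(sc["color"][130:220,200:340],None,fx=2.857,fy=2.857,interpolation=cv2.INTER_CUBIC)[:257,:400]
top=np.hstack([a,b]); bot=np.zeros((300,800,3),np.uint8); bot[:270,:640]=q["color"][:270]
cv2.imwrite("pics/mix.png",np.vstack([top,bot])[:,:,::-1])
f=lambda p,w:px(p,w).round(0)
print(f(q,[*(HOME+.07*e+.07*n),.01]))
E
```

```text
[529. 261.]
```

View pics/mix.png

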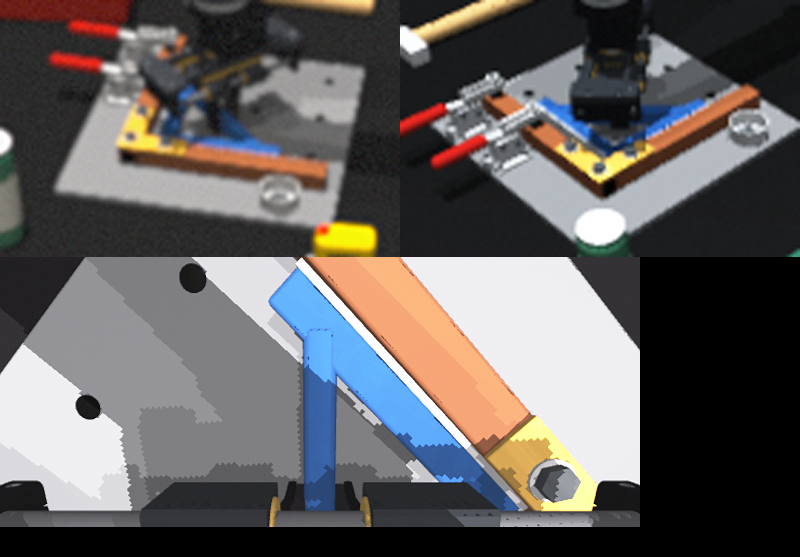

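The square is flush along the leg, but a gap remains at the rail (scene crop, ≈(560,130)). It was held by friction, because pushing along e also drove it down (Fz 17 N). I'll unload z and slide with a small downward-force loop.

```bash
cat >> h.py <<'E'
class S:
    def __init__(s,a,b,z): s.a,s.b,s.z=a,b,z
    def go(s,a,b,v=.03,fz=0.,lim=.0012,q=False):
        s.a,s.b=a,b
        env.move_linear([*(HOME+a*e+b*n),s.z],v,orientation=RO); f=st(f"tgt {a*1e3:.1f},{b*1e3:.1f},{s.z*1e3:.1f}")
        s.z+=float(np.clip((f[2]-fz)*.0002,-lim,lim)); return f
E
python3 - <<'E'
from h import *
c=S(-.0115,-.002,.0225)
for _ in range(3): c.go(-.0115,-.003,fz=-1)
for a in range(-10,10,2):
    f=c.go(a/1e3,-.003,fz=-1)
    if f[0]<-14 and f[2]<3: break
print(env.get_torque(),env.get_gripper_width())
E
```

```text
tgt -11.5,-3.0,22.5 pos e,n mm -12.2 -0.7 z 0.0216 Fe,Fn,Fz -0.3 2.1 -4.0 t 30.3583
tgt -11.5,-3.0,21.9 pos e,n mm -11.7 -1.7 z 0.0216 Fe,Fn,Fz -0.8 1.4 -2.1 t 30.6083
tgt -11.5,-3.0,21.7 pos e,n mm -11.4 -3.1 z 0.0216 Fe,Fn,Fz -1.2 1.7 -2.6 t 30.8583
tgt -10.0,-3.0,21.4 pos e,n mm -10.9 -3.3 z 0.0215 Fe,Fn,Fz -5.0 1.7 1.6 t 31.1083
tgt -8.0,-3.0,21.9 pos e,n mm -8.0 -4.1 z 0.0217 Fe,Fn,Fz 0.0 0.5 -3.6 t 31.3583
tgt -6.0,-3.0,21.4 pos e,n mm -7.1 -4.0 z 0.0215 Fe,Fn,Fz -5.5 -0.4 2.5 t 31.6083
tgt -4.0,-3.0,22.1 pos e,n mm -3.5 -3.8 z 0.022 Fe,Fn,Fz -0.5 -0.5 -3.7 t 31.8583
tgt -2.0,-3.0,21.5 pos e,n mm -2.4 -3.5 z 0.0215 Fe,Fn,Fz -3.4 -1.1 -0.9 t 32.1083
tgt 0.0,-3.0,21.5 pos e,n mm -0.2 -3.2 z 0.0216 Fe,Fn,Fz -4.0 -1.9 0.1 t 32.3583
tgt 2.0,-3.0,21.8 pos e,n mm 0.1 -3.0 z 0.0216 Fe,Fn,Fz -8.6 -0.7 3.0 t 32.6083
tgt 4.0,-3.0,22.6 pos e,n mm 0.1 -3.0 z 0.0216 Fe,Fn,Fz -12.2 0.3 3.9 t 32.8583
tgt 6.0,-3.0,23.5 pos e,n mm 0.1 -3.0 z 0.0216 Fe,Fn,Fz -16.3 0.3 2.9 t 33.1083
[0.34118448 3.0125495  0.08944001] 0.0136520887630528
```

```bash
python3 - <<'E'
from h import *
c=S(.006,-.003,.0238)
for b in range(-1,18,2):
    f=c.go(.007,b/1e3,fz=0)
    if f[1]<-17: break
env.sleep(.3); st("hold"); print(env.get_torque(),env.get_gripper_width(),Ro.from_rotvec(env.get_ee_rot()).as_matrix()[:,2].round(4))
yy=Ro.from_rotvec(env.get_ee_rot()).as_matrix()[:2,1]; print("tool yaw-45",np.degrees(np.arctan2(yy[1],yy[0]))-45)
sc=env.camera("scene"); q=env.camera("wrist")
b=cv2.resize(sc["color"][140:215,200:340],None,fx=4,fy=4,interpolation=cv2.INTER_CUBIC)[:300]
im=np.zeros((600,640,3),np.uint8); im[:300,:560]=b; im[310:580]=q["color"][:270]
cv2.imwrite("pics/fin.png",im[:,:,::-1])
E
```

```text
tgt 7.0,-1.0,23.8 pos e,n mm 0.1 -2.9 z 0.0216 Fe,Fn,Fz -17.1 -2.8 2.6 t 33.3583
tgt 7.0,1.0,24.3 pos e,n mm 0.1 -2.9 z 0.0218 Fe,Fn,Fz -15.9 -6.1 -1.1 t 33.6083
tgt 7.0,3.0,24.1 pos e,n mm 0.0 -2.8 z 0.0218 Fe,Fn,Fz -16.2 -8.4 -0.1 t 33.8583
tgt 7.0,5.0,24.1 pos e,n mm -0.1 -2.5 z 0.0219 Fe,Fn,Fz -15.4 -11.9 -0.1 t 34.1083
tgt 7.0,7.0,24.1 pos e,n mm -0.3 -2.1 z 0.022 Fe,Fn,Fz -16.6 -13.4 0.6 t 34.3583
tgt 7.0,9.0,24.2 pos e,n mm -0.6 -1.3 z 0.0222 Fe,Fn,Fz -17.4 -15.4 -0.0 t 34.6083
tgt 7.0,11.0,24.2 pos e,n mm -0.6 0.3 z 0.0222 Fe,Fn,Fz -16.9 -16.4 0.6 t 34.8583
tgt 7.0,13.0,24.3 pos e,n mm -0.7 0.6 z 0.0222 Fe,Fn,Fz -17.1 -18.5 -0.0 t 35.1083
hold pos e,n mm -0.7 0.6 z 0.0223 Fe,Fn,Fz -16.6 -17.8 -0.3 t 35.4083
[-3.50382842  3.43149879 -0.1186997 ] 0.013653093861196541 [-0.0146 -0.0122 -0.9998]
tool yaw-45 -3.205927344432574
```

View pics/fin.png

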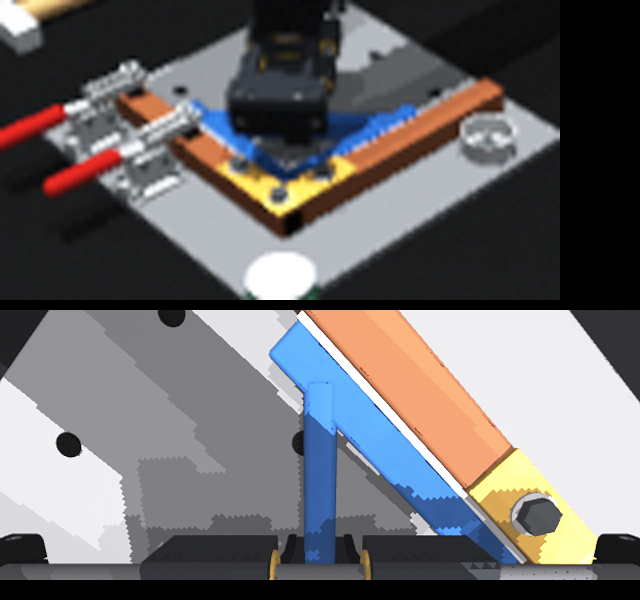

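```bash
python3 - <<'E'
from m import *
from h import *
q=env.camera("wrist"); pickle.dump(q,open("fin.pkl","rb".replace("r","w"))); g=cv2.cvtColor(q["color"],cv2.COLOR_RGB2GRAY)
S1=line(q,q["color"][:,:,0].astype(float),(284,18),(420,170),.032,w=4) # blue/white border
L=line(q,q["color"][:,:,2],(306,8),(450,158),.035,w=4)  # white->orange leg inner edge
Lo=line(q,q["color"][:,:,2],(402,3),(512,136),.035,w=4)
print("square x-arm",ang(S1),"leg inner",ang(L),"leg outer",ang(Lo))
Pl=line(q,g,(47,2),(3,76),.01,w=5); Pr=line(q,g,(573,8),(637,98),.01,w=5)
print("plate left edge-90",ang(Pl)-90,"plate top edge",ang(Pr))
d=(q["color"].max(2)<45).astype(np.uint8); 
for c in [(172,6),(68,135),(300,133)]:
    print(c,pt(q,c,.01)[:2].round(4))
h=[pt(q,c,.01)[:2] for c in [(172,6),(68,135)]]; v=h[0]-h[1]; print(np.degrees(np.arctan2(v[1],v[0])))
v=q["color"][:270][...,::-1]; cv2.imwrite("pics/x.png",v)
old=cv2.imread("pics/down.png")
E
```

```text
square x-arm -4.216301 leg inner -3.5583344 leg outer -3.6069794
plate left edge-90 -2.1740112 plate top edge -2.973793
(172, 6) [ 0.4429 -0.1913]
(68, 135) [ 0.438 -0.27 ]
(300, 133) [ 0.5199 -0.1951]
86.46539949395398
```

The tool has yawed about -0.5° under the push. I'll ease off the leg, seat firmly on the rail and compare.

```bash
cat >> h.py <<'E'
def meas():
    from m import line,ang
    q=env.camera("wrist"); c=q["color"]
    yy=Ro.from_rotvec(env.get_ee_rot()).as_matrix()[:2,1]
    # rows 10..150: find white strip: blue->white edge and white->orange edge
    w=[];l=[]
    for r in range(8,150,2):
        row=c[r].astype(int); o=np.where((row[:,0]-row[:,2]>60)&(row[:,0]>120))[0]; b=np.where((row[:,2]-row[:,0]>60))[0]
        b=b[b>200]
        if len(o)<5 or len(b)<5: continue
        o=o[o>b[0]]; l.append(pt(q,(o[0]-.5,r),.035)[:2]); w.append(pt(q,(b[b<o[0]].max()+.5,r),.032)[:2])
    A_=[ang(cv2.fitLine(np.array(x,np.float32),cv2.DIST_HUBER,0,.001,.001).ravel()) for x in (w,l)]
    w,l=np.array(w),np.array(l); d=(l-w)@n*1e3
    print("tool yaw",(np.degrees(np.arctan2(yy[1],yy[0]))-45).round(2),"square",A_[0].round(2),"leg",A_[1].round(2),"gap mm from x",w[0,0].round(3),d[:6].mean().round(2),"to x",w[-1,0].round(3),d[-6:].mean().round(2)); return q
E
python3 - <<'E'
from h import *
meas()
c=S(.007,.013,.0243)
c.go(.010,.009); c.go(.012,.005); c.go(.012,.002); meas(); c.go(.012,-.002); q=meas(); save(q,"rail2")
E
```

```text
tool yaw -3.21 square -3.51 leg -3.6 gap mm from x 0.491 3.14 to x 0.562 3.1
tgt 10.0,9.0,24.3 pos e,n mm 0.2 -0.4 z 0.0218 Fe,Fn,Fz -21.9 -12.9 4.2 t 35.925
tgt 12.0,5.0,25.1 pos e,n mm 0.2 -0.5 z 0.0218 Fe,Fn,Fz -26.3 -7.9 5.3 t 36.225
tgt 12.0,2.0,26.2 pos e,n mm 0.2 -0.5 z 0.0218 Fe,Fn,Fz -25.5 -1.6 1.0 t 36.4833
tool yaw -2.88 square -2.7 leg -3.59 gap mm from x 0.491 5.12 to x 0.563 4.16
tgt 12.0,-2.0,26.4 pos e,n mm 0.3 -0.6 z 0.0218 Fe,Fn,Fz -24.3 3.3 1.4 t 36.8167
tool yaw -2.75 square -2.71 leg -3.61 gap mm from x 0.491 5.13 to x 0.563 4.21
```

Seated on the rail, the square reads -2.7° (equal to the plate), while the leg reads -3.6°: I have over-pushed the leg by about 0.9°. To mend it I'll set the square back 10 mm, release it, nudge the leg's free end inwards from outside, then regrasp and press again with less force on the leg.

```bash
python3 - <<'E'
from h import *
C=HOME+.07*e+.07*n
c=S(.012,-.002,.0255)
c.go(-.003,-.004); c.go(-.004,-.010); c.go(-.004,-.012)
P=env.get_eef_pos(); env.move_gripper(.045)
env.move_linear([P[0],P[1],.085],.2)
r=down(A+np.pi/2); g=C-.2135*e+.0154*n
env.move_to([*g,.085],r); env.move_linear([*g,.031],.12,f_stop=10); st("straddle")
t=C-.2135*e-.004*n; env.move_linear([*t,.031],.05); st("pushed")
t2=t+.008*n; env.move_linear([*t2,.031],.08); env.move_linear([*t2,.085],.2)
Q=HOME-.004*e-.012*n; env.move_to([Q[0],Q[1],.085],RO)
q=meas(); save(q,"regr"); print(env.get_clock())
E
```

```text
tgt -3.0,-4.0,25.5 pos e,n mm -2.0 -4.1 z 0.026 Fe,Fn,Fz 1.4 0.3 -5.9 t 37.525
tgt -4.0,-10.0,24.3 pos e,n mm -4.0 -10.5 z 0.0242 Fe,Fn,Fz 0.4 -0.0 -6.0 t 37.8833
tgt -4.0,-12.0,23.1 pos e,n mm -3.9 -12.2 z 0.0231 Fe,Fn,Fz 0.3 0.1 -5.9 t 38.1333
straddle pos e,n mm -142.6 85.7 z 0.0313 Fe,Fn,Fz 0.4 1.2 -0.1 t 40.8417
pushed pos e,n mm -143.5 65.4 z 0.0311 Fe,Fn,Fz -0.5 0.6 -0.4 t 41.3833
tool yaw -2.54 square -2.54 leg 0.27 gap mm from x 0.486 9.78 to x 0.566 13.33
42.9833
```

View pics/regr.png

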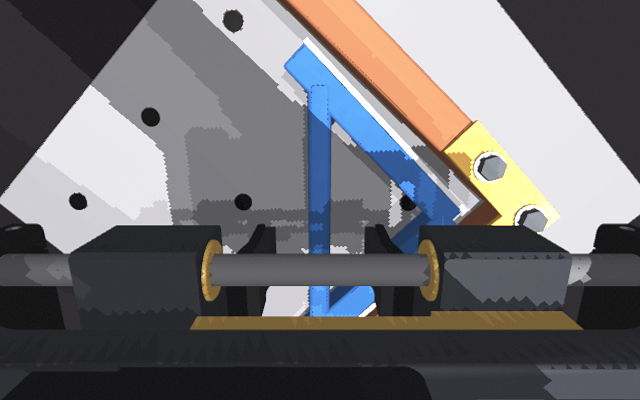

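The leg leans inwards again (≈+2.8°) with the square lying free at a 10–13 mm gap. I'll regrasp, seat on the rail, then press the leg gently while monitoring both angles.

```bash
python3 - <<'E'
import h
from h import *
Q=HOME-.004*e-.012*n
env.move_linear([*Q,.04],.15); print(env.move_linear([*Q,.0217],.08,f_stop=8)); env.move_gripper(0.); st("grip"); print(env.get_gripper_width(),env.get_grasp_force())
h.RO=down(A+np.pi/4+np.radians(.5))
c=S(-.004,-.012,.022)
c.go(.000,-.012,fz=-1)
for a in (.002,.004):
    f=c.go(a,-.012,fz=-1)
    if f[0]<-6: break
c.go(.003,-.005,v=.04,fz=-1); c.go(.004,-.001,fz=-1); meas()
c.go(.008,.001,fz=-1); meas(); c.go(.011,.003,fz=0); meas()
c.go(.011,.005,fz=0); meas()
E
```

```text
True
grip pos e,n mm -3.3 -12.7 z 0.0215 Fe,Fn,Fz -1.0 -0.7 5.6 t 44.3833
0.01387612818812618 31.043821954226587
tgt 0.0,-12.0,22.0 pos e,n mm -1.1 -12.6 z 0.0215 Fe,Fn,Fz -4.9 -2.0 2.0 t 44.6667
tgt 2.0,-12.0,22.6 pos e,n mm 0.5 -12.1 z 0.0216 Fe,Fn,Fz -4.6 0.8 -1.1 t 44.9167
tgt 4.0,-12.0,22.6 pos e,n mm 0.6 -12.0 z 0.0215 Fe,Fn,Fz -11.2 -0.2 4.8 t 45.1667
tgt 3.0,-5.0,23.7 pos e,n mm 0.6 -5.8 z 0.0221 Fe,Fn,Fz -4.9 -1.3 -3.4 t 45.4917
tgt 4.0,-1.0,23.3 pos e,n mm 0.7 -5.1 z 0.0217 Fe,Fn,Fz -8.3 -7.0 -0.9 t 45.7833
tool yaw -2.37 square -2.7 leg -0.54 gap mm from x 0.49 3.23 to x 0.563 5.83
tgt 8.0,1.0,23.3 pos e,n mm 0.8 -5.1 z 0.0216 Fe,Fn,Fz -18.5 -9.1 7.9 t 46.1333
tool yaw -2.46 square -2.69 leg -0.56 gap mm from x 0.491 3.29 to x 0.563 5.81
tgt 11.0,3.0,24.5 pos e,n mm 0.8 -5.1 z 0.0216 Fe,Fn,Fz -22.8 -12.4 7.2 t 46.4583
tool yaw -2.55 square -2.7 leg -0.57 gap mm from x 0.491 3.38 to x 0.563 5.85
tgt 11.0,5.0,25.7 pos e,n mm 0.7 -4.8 z 0.022 Fe,Fn,Fz -21.2 -14.7 1.4 t 46.7583
tool yaw -2.6 square -2.84 leg -0.71 gap mm from x 0.491 3.3 to x 0.563 5.82
```

```bash
python3 - <<'E'
import h
from h import *
h.RO=down(A+np.pi/4+np.radians(.5))
c=S(.011,.005,.0245)
for a,b in ((.003,.001),(.0025,.002),(.0025,.003),(.0025,.0035)):
    f=c.go(a,b,fz=-2)
    if f[1]>-3: pass
meas()
E
```

```text
tgt 3.0,1.0,24.5 pos e,n mm 0.5 -0.9 z 0.0227 Fe,Fn,Fz -4.6 -6.2 -7.5 t 47.2583
tgt 2.5,2.0,23.4 pos e,n mm 0.5 -0.8 z 0.0223 Fe,Fn,Fz -5.6 -6.9 -4.4 t 47.5083
tgt 2.5,3.0,22.9 pos e,n mm 0.6 -0.8 z 0.0223 Fe,Fn,Fz -5.3 -7.7 -1.1 t 47.7583
tgt 2.5,3.5,23.1 pos e,n mm 0.6 -0.8 z 0.0223 Fe,Fn,Fz -5.7 -8.5 -3.5 t 48.0083
tool yaw -2.33 square -2.59 leg -2.48 gap mm from x 0.491 3.04 to x 0.563 3.16
```

Flush: leg -2.48°, square -2.59°, uniform gap offset. Now I'll firm up on the rail first and only modestly on the leg.

```bash
python3 - <<'E'
import h
from h import *
h.RO=down(A+np.pi/4+np.radians(.5))
c=S(.0025,.0035,.0226)
c.go(.005,.0035,fz=2); c.go(.008,.004,fz=2); meas(); c.go(.011,.005,fz=3); meas(); c.go(.011,.006,fz=3); c.go(.011,.006,fz=3);meas()
env.sleep(.3); st("hold"); print(env.get_torque(),env.get_gripper_width(),env.get_grasp_force())
E
```

```text
tgt 5.0,3.5,22.6 pos e,n mm 0.8 -0.7 z 0.0217 Fe,Fn,Fz -13.9 -8.9 3.3 t 48.3083
tgt 8.0,4.0,22.9 pos e,n mm 0.8 -0.7 z 0.0216 Fe,Fn,Fz -19.6 -8.4 9.4 t 48.5583
tool yaw -2.4 square -2.74 leg -2.62 gap mm from x 0.491 3.08 to x 0.563 3.29
tgt 11.0,5.0,24.1 pos e,n mm 0.8 -0.7 z 0.0217 Fe,Fn,Fz -25.1 -9.4 8.9 t 48.875
tool yaw -2.45 square -2.75 leg -2.67 gap mm from x 0.491 3.09 to x 0.563 3.24
tgt 11.0,6.0,25.2 pos e,n mm 0.8 -0.7 z 0.022 Fe,Fn,Fz -22.4 -12.2 2.9 t 49.175
tgt 11.0,6.0,25.2 pos e,n mm 0.8 -0.7 z 0.022 Fe,Fn,Fz -21.9 -12.3 2.4 t 49.425
tool yaw -2.47 square -2.81 leg -2.64 gap mm from x 0.491 2.96 to x 0.563 3.25
hold pos e,n mm 0.8 -0.6 z 0.022 Fe,Fn,Fz -22.2 -11.9 2.6 t 49.775
[-2.03462677  4.54656506 -0.06996653] 0.01393532098101941 30.15152195468545
```

```bash
python3 - <<'E'
from h import *
print(env.finish_job())
E
```

```text
the job is handed in; nothing more can be done
None
```

The job is handed in at about 50 s: the spanner is flat on the mat, and I am still holding the square pressed against the rail (about 22 N) and the leg (about 12 N). The leg measures within about 0.1° of square. I over-pushed it by about 0.9° at first, so I released the square, nudged the leg back and pressed it home again.

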